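# Hang a screw pail on the side-opening display hook

### The job

Hang the pail with the blue lid on the blue twin hook of the display stand: bring its handle bar in from the open side, under the yellow guards and over the hook's lips, then lower it gently until it rests in both throats, let go and leave it hanging upright and still. Keep the pail upright on the way and leave the other things on the counter where they are.

Things in the scene. Friction and masses are not known exactly. Their poses are not given: they have to be found in the camera images.
- pail_grip (a point): Centre of the handle of the loose pail with the BLUE lid, to be hung. The handle is a rigid arch: a level 12 mm round steel bar along this point's y, 148 mm above the pail's underside, on 8 mm uprights 59 mm either side. Mid-bar is a black grip, 14 mm thick (x), 40 mm long (y), 18 mm high (z); this is its centre. z up. The pail is the same either way round.
- pail: The same pail, a rigid grey tub 124 mm across its blue lid, lid top at 100 mm, 0.3 to 0.6 kg. Origin at the centre of its underside, 148 mm below the grip point, same axes.
- redpail_grip (a point): The same point on the other pail, of the same shape with a RED lid: it must stay standing where it is.
- stand: Fixed stand; origin on the counter at its aluminium post (26 x 44 mm, 270 mm high). Base plate 12 mm thick. A blue twin hook is clamped on the post at an UNKNOWN height, not reported, different each time (over 60 N to shift it): find it by touch or camera. S below means the height of a hung pail's bar centre, 185 to 250 mm above the counter. Nothing of the hook is over 50 mm above S.
- under_throat (a point): On the counter straight below the middle between the two throats, 125 mm from the post; x points into the hook towards the post, y along a hung pail's bar, z up. The bar goes in level along +x from the open side, its centre 20 to 36 mm above S, bar along y, to above this point, then straight down to S. Between the two guards a 66 mm gap, open above, leaves room for the fingers.
- under_hook_a (a point): On the counter below the throat centre of one of the two equal hooks (stand y = +40 mm), same axes. Hook: 8 mm blue rod in the x-z plane. Throat floor 6 mm below S, flat, sides sloping; lip at x = -18 mm, its top 14 mm above S; back upright at x = +18 mm, with a 10 mm arm to the post. A yellow flat guard 14 mm wide covers x = -27 to +23 mm, underside 42 mm, flat top 50 mm above S.
- under_hook_b (a point): The same point of the other hook (stand y = -40 mm); same shape, same height.
- wrench: Bystander: steel wrench lying on the counter.
- driver: Bystander: screwdriver lying on the counter.
- taperoll: Bystander: yellow roll, 84 mm across, 24 mm high.
- spraycan: Bystander: green can, 54 mm across, 150 mm high.
- screwbox: Bystander: cardboard box with a green band, 75 x 110 x 55 mm.
- tapemeasure: Bystander: black tape measure with an orange disc, 66 x 34 x 60 mm.
Not all that is in view belongs to the job. What is shaped like the pail but green is not meant.

How it is judged:
By the outcome, as a careful person would: the job done as asked, in the order asked, and still so for the second after the job is handed in, with the robot touching nothing.
It also fails if it takes over 67 s, if anything falls off the work surface, if the arm or the gripper's body presses on something with over 40 N, if the wrist force passes 120 N, or if a joint passes its speed limit or range.

### The arm

A 7-joint arm with a two-finger parallel gripper is mounted at the origin on the work surface. World frame = base frame: x ahead of the robot, y to its left, z up, the work surface at z = 0. Lengths are in m, angles in rad, forces in N, time in s.
With the tool pointing down it reaches from about 0.4 to 0.875 m from the base axis. Payload 19.3 kg.
Tool frame: the origin (TCP) lies between the finger pads; the fingertips stand 19 mm ahead of it and the grasp point (between the pads) is the TCP; z points along the fingers, y is the direction in which the jaws open and shut (so a half turn about z gives the same grasp; the last joint's range is limited). The gripper opens to 85 mm and grips with 20 to 120 N. Pads are 22 mm wide; open, the fingers measure 114 mm over their backs; the gripper's body (76 mm by 85 mm) begins 54 mm behind the grasp point. The pads swing forward as they close: fully open they stand 13 mm farther back than shut.
Start: joints at [1.184, 0.521, -0.036, 1.599, 0.021, 1.021, -0.113], TCP at [0.195, -0.594, 0.25] pointing down, gripper open.
Joint ranges: [-2.91, 2.91], [-0.3, 2.13], [-1.5, 1.42], [0.17, 2.43], [-1.26, 4.41], [0.16, 1.93], [-2.52, 2.52]. Speed limits (rad/s): [1.89, 1.89, 2.39, 2.39, 3.01, 3.01, 3.01].

### API

Orientations are given as [roll, pitch, yaw] about the fixed x, y, z axes, in that order (R = Rz(yaw) Ry(pitch) Rx(roll)).
In Python, from workcell import status, imaging, bot gives the robot as it stands.
- The arm moves only by the shell command python3 -m handwheel 'ROWS' [FORCE]. ROWS is JSON, a list of rows, each an object with "offset": the shift along the tool's x, y, z in mm, a list of three; "rot": the turn, a rotation vector about the tool's x, y, z in degrees, a list of three; "claw": the opening, from -1 (shut) to 1 (fully open). A call has 1 to 12 rows; each row shifts and turns the commanded pose from where the row before left it, along the tool's axes as they then stand; what a row does not reach is not made up. A row lasts 1/10 s, in which the tool goes at most 50 mm and 8.59 degrees, less where a joint would pass 70% of its speed; a pose out of reach is approached as far as the arm can. A call is refused whole if a number of a shift passes 50 or a number of a turn 8.59, either way. A call with a gripper value outside its range is refused whole. The fingers move at their own pace and stop on an object; FORCE is the grip in N (left out, the last holds). Time passes only in rows, so rows that do not move let the fingers close. It gives the time, the measured TCP pose, the force and the opening at its end, in the units of the state.
- status.observe(): the state, without advancing time (a new reading comes with each control period).
- imaging.grab_frame(name): name is "side" or "top"; returns a dict with "color" (420x560x3 uint8, red, green, blue), "range_z" (420x560 float32, m along the optical axis (not along the pixel's ray), 0 where there is no reading), "fx", "fy", "cx", "cy" (pixels), "camera_from_world" (4x4, takes a point from world to camera coordinates). Camera axes: x right, y down, z forward; pixel columns grow to the right and rows downward; lengths in m; the calibration is good to about 2 mm. A picture is of the moment at which its call begins.
- bot.job_done(): hands the job in, once; it reports no verdict.
Trained networks look in the newest picture that a camera, given by its name, has taken for a name from the list of things; names that differ only in an ending like _2 or _b are one class to them, and where a whole thing is asked for, a point or a joint stands for the part that bears it (a point fixed in the world has none). Each returns a list of dicts, best first, with "conf" (0 to 1); they miss things now and then, are a little off and sometimes report something else, mostly with a low value. They report only what shows in the picture. A call takes as long as a camera call. They do not tell look-alikes from the thing itself.
- imaging.regions_of(thing, camera): "region" (420x560 bool, what is visible of it) and "box" ([centre column, centre row, width, height] in pixels, round what is visible of it).
- imaging.mark_of(thing, camera): "uv" ([column, row] in pixels: a listed point, or the origin of a listed thing).
The state is a dict: "clock": time; "qpos": joint angles; "qd": joint speeds; "joint_efforts": joint torques, N m; "position": TCP position; "tool_rot": TCP orientation; "force": force on the tool from outside, world axes, zero at the start; "moment": the same for the moment, N m; "grip_width": finger opening in m.
Only numpy, scipy, OpenCV 4.12 (cv2) and the standard library are available. Lean on these libraries where they do the work, as an engineer would, in place of code of your own. Each camera call takes 0.05 s, during which the arm holds its last target.

## Working session

There is one attempt and no reset: what is moved stays moved. The work goes in short steps, Python scripts to look and compute and a shell command to move; the robot and the scene stay as the last step left them, time stands still between calls to the robot, and variables do not carry over. Pictures are saved under pics/ and viewed, and the job is handed in when it is done.

```bash
ls; mkdir -p pics
python3 - <<'E'
from workcell import status, imaging
import cv2
s=status.observe(); print(s)
for n in("side","top"):
    f=imaging.grab_frame(n); cv2.imwrite(f"pics/{n}0.png",f["color"][:,:,::-1]); print(f["fx"],f["cx"],f["cy"],f["camera_from_world"].round(3).tolist())
    for t in("pail_grip","redpail_grip","stand","under_throat","under_hook_a"):
        print(n,t,[(round(d["conf"],2),[round(float(x)) for x in d["uv"]]) for d in imaging.mark_of(t,n)])
E
```

```text
pics
{'clock': 0.0, 'qpos': array([ 1.18379816,  0.52204469, -0.03630328,  1.60004165,  0.02122119,
        1.02110019, -0.11279729]), 'qd': array([-4.02974557e-04,  8.77377930e-05,  1.78445738e-03,  4.56442179e-04,
       -7.63495573e-04, -1.13254894e-03,  1.18632903e-03]), 'joint_efforts': array([ 3.82660401e-04, -9.27098179e+01,  1.98056102e+00, -3.69927871e+01,
        1.80285482e-02,  8.23710579e-03,  8.44988881e-05]), 'position': array([ 0.19454412, -0.59359525,  0.24969484]), 'tool_rot': array([-3.14038985e+00,  1.17534836e-04,  3.16781742e-01]), 'force': array([-0.10670366,  0.3667353 , -0.17233387]), 'moment': array([ 0.02153989,  0.01714805, -0.00253685]), 'grip_width': 0.08527702339748425}
533.7428776926662 271.5598606064973 205.604214676291 [[-0.737, -0.676, -0.003, 0.327], [-0.401, 0.441, -0.803, 0.32], [0.544, -0.59, -0.596, 1.539], [0.0, 0.0, 0.0, 1.0]]
side pail_grip [(0.77, [174, 257]), (0.66, [269, 258]), (0.63, [300, 222]), (0.33, [229, 230])]
side redpail_grip [(0.85, [228, 230])]
side stand [(0.61, [301, 195])]
side under_throat [(0.72, [278, 212])]
side under_hook_a [(0.98, [284, 216]), (0.85, [270, 203])]
493.0152372298361 273.9609664594197 207.17772645803979 [[0.016, -1.0, 0.008, -0.059], [-0.99, -0.017, -0.142, 0.52], [0.142, -0.005, -0.99, 1.328], [0.0, 0.0, 0.0, 1.0]]
top pail_grip [(0.72, [192, 286]), (0.7, [264, 272]), (0.63, [120, 196])]
top redpail_grip [(0.74, [195, 210])]
top stand [(0.55, [360, 196])]
top under_throat [(0.98, [318, 188])]
top under_hook_a [(0.87, [318, 176]), (0.68, [310, 201])]
```

View pics/side0.png

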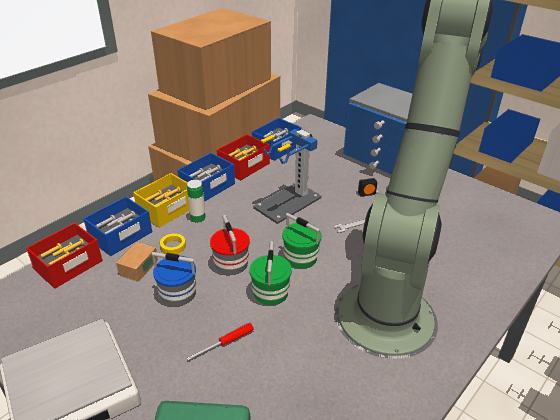

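View pics/top0.png

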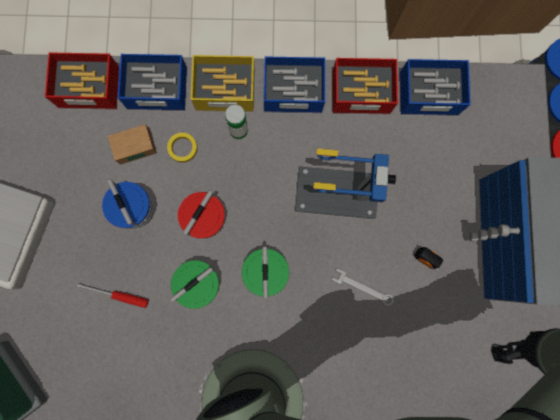

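The blue-lid pail is at top (126,205) / side (174,257). Its look-alikes are red at top (201,214), and green at top (195,284) and (265,271). I choose the blue lid and now measure its bar and the hook.

```bash
cat > h.py <<'E'
import numpy as np
from workcell import status, imaging
def cloud(f):
    z=f["range_z"]; v,u=np.mgrid[:z.shape[0],:z.shape[1]]
    p=np.stack([(u-f["cx"])/f["fx"]*z,(v-f["cy"])/f["fy"]*z,z,np.ones_like(z)],-1)
    w=p@np.linalg.inv(f["camera_from_world"]).T
    w=w[...,:3]; w[z==0]=np.nan
    return w
def proj(f,p):
    c=f["camera_from_world"]@np.r_[p,1]; return [f["fx"]*c[0]/c[2]+f["cx"],f["fy"]*c[1]/c[2]+f["cy"]]
E
python3 - <<'E'
from h import *
import cv2
F={n:imaging.grab_frame(n) for n in("top","side")}
W={n:cloud(F[n]) for n in F}
def crop(n,u,v,r,k,name):
    c=F[n]["color"][max(0,v-r):v+r,max(0,u-r):u+r,::-1]; cv2.imwrite(name,cv2.resize(c,None,fx=k,fy=k,interpolation=cv2.INTER_CUBIC))
crop("top",126,203,40,7,"pics/c1.png");crop("top",350,180,60,5,"pics/c2.png");crop("side",290,160,60,5,"pics/c3.png")
for n,(u,v) in(("top",(126,205)),("side",(174,270))):
    w=W[n][v-45:v+40,max(0,u-40):u+40].reshape(-1,3); c=F[n]["color"][v-45:v+40,max(0,u-40):u+40].reshape(-1,3).astype(int)
    lid=(c[:,2]>c[:,0]+80)&(w[:,2]>.085)&(w[:,2]<.12)
    L=w[lid]; mid=(L[:,:2].min(0)+L[:,:2].max(0))/2
    print(n,"lid",lid.sum(),mid.round(4),np.ptp(L,axis=0).round(3),np.median(L[:,2]).round(4))
    d=np.hypot(*(w[:,:2]-mid).T)
    b=w[(w[:,2]>.135)&(w[:,2]<.19)&(d<.09)]
    m=b.mean(0); _,s,vt=np.linalg.svd(b[:,:2]-m[:2]); a=vt[0]; t=(b[:,:2]-m[:2])@a
    print(" bar",len(b),m.round(4),"range mid",(m[:2]+a*(t.min()+t.max())/2).round(4),"len",np.ptp(t).round(4),"z max",np.percentile(b[:,2],[50,95,100]).round(4),"ang",np.degrees(np.arctan2(a[1],a[0])).round(1))
# stand / hook
for n in F:
    w=W[n].reshape(-1,3); c=F[n]["color"].reshape(-1,3).astype(int)
    ux,uy={"top":(350,180),"side":(290,160)}[n]
    m=np.zeros((420,560),bool); m[max(0,uy-60):uy+60,ux-60:ux+60]=1; m=m.ravel()
    y=m&(c[:,0]>150)&(c[:,1]>120)&(c[:,2]<90)&(w[:,2]>.15)
    print(n,"yellow",y.sum()); 
    for q in w[y][::max(1,y.sum()//14)]: print(q.round(4))
    b=m&(c[:,2]>c[:,0]+60)&(w[:,2]>.1)&(w[:,2]<.33)
    print("blue",b.sum(),np.percentile(w[b],[1,50,99],axis=0).round(3).tolist())
for n in F:
    for t in("under_throat","under_hook_a","stand"):
        for d in imaging.mark_of(t,n):
            f=F[n];u,v=d["uv"]; R=f["camera_from_world"]; o=-R[:3,:3].T@R[:3,3]; r=R[:3,:3].T@[(u-f["cx"])/f["fx"],(v-f["cy"])/f["fy"],1]
            print(n,t,round(d["conf"],2),(o-r*o[2]/r[2]).round(4))
E
```

```text
top lid 1193 [0.5137 0.3419] [0.118 0.12  0.019] 0.1005
 bar 264 [0.5114 0.3426 0.1532] range mid [0.5126 0.3432] len 0.1288 z max [0.1534 0.1591 0.1631] ang -151.4
side lid 836 [0.5108 0.3479] [0.128 0.119 0.021] 0.1023
 bar 232 [0.5104 0.3461 0.1523] range mid [0.5119 0.3469] len 0.1278 z max [0.1533 0.1601 0.163 ] ang -151.2
top yellow 228
[ 0.6223 -0.1461  0.2839]
[ 0.6201 -0.1645  0.2842]
[ 0.6181 -0.1601  0.2825]
[ 0.6153 -0.1485  0.2834]
[ 0.6162 -0.1855  0.2825]
[ 0.6126 -0.1735  0.2866]
[ 0.611  -0.1693  0.2831]
[ 0.6095 -0.1902  0.2814]
[ 0.5409 -0.1558  0.2813]
[ 0.5384 -0.1489  0.2817]
[ 0.5393 -0.1857  0.2802]
[ 0.5363 -0.1739  0.2829]
[ 0.5333 -0.1622  0.2855]
[ 0.5312 -0.1578  0.2842]
[ 0.5286 -0.178   0.2873]
blue 621 [[0.512, -0.313, 0.227], [0.542, -0.283, 0.257], [0.618, -0.164, 0.263]]
side yellow 86
[ 0.6244 -0.1953  0.2808]
[ 0.6057 -0.1849  0.2882]
[ 0.6091 -0.1836  0.2836]
[ 0.6116 -0.1714  0.2839]
[ 0.6124 -0.1476  0.2897]
[ 0.6102 -0.1748  0.2791]
[ 0.6108 -0.1556  0.2831]
[ 0.6169 -0.1473  0.2766]
[ 0.5382 -0.1798  0.2817]
[ 0.5305 -0.161   0.2891]
[ 0.5406 -0.1575  0.2828]
[ 0.5308 -0.1765  0.2784]
[ 0.529  -0.1493  0.2872]
[ 0.5355 -0.142   0.284 ]
[ 0.5316 -0.1376  0.2837]
blue 573 [[0.51, -0.636, 0.104], [0.583, -0.28, 0.246], [0.619, -0.15, 0.265]]
top under_throat 0.93 [ 0.5883 -0.1718  0.    ]
top under_hook_a 0.79 [ 0.5302 -0.1564  0.    ]
top under_hook_a 0.65 [ 0.6147 -0.1763  0.    ]
top stand 0.83 [ 0.5603 -0.2937  0.    ]
top stand 0.34 [ 0.3957 -0.4798  0.    ]
side under_throat 0.87 [ 0.5675 -0.1608  0.    ]
side under_hook_a 0.88 [ 0.5369 -0.1468  0.    ]
side under_hook_a 0.57 [ 0.6157 -0.1799  0.    ]
side under_hook_a 0.37 [0.745  0.0518 0.    ]
side under_hook_a 0.19 [0.7006 0.3639 0.    ]
side stand 0.64 [ 0.5671 -0.2973  0.    ]
```

```bash
python3 -c "
import cv2,numpy as np
a=[cv2.resize(cv2.imread(f'pics/c{i}.png'),(400,400)) for i in (2,3)]
cv2.imwrite('pics/c23.png',np.hstack(a))"
```

```text
(no output)
```

View pics/c1.png

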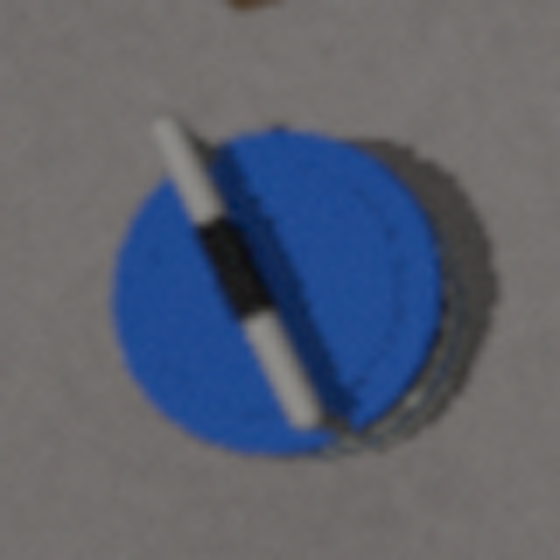

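View pics/c23.png

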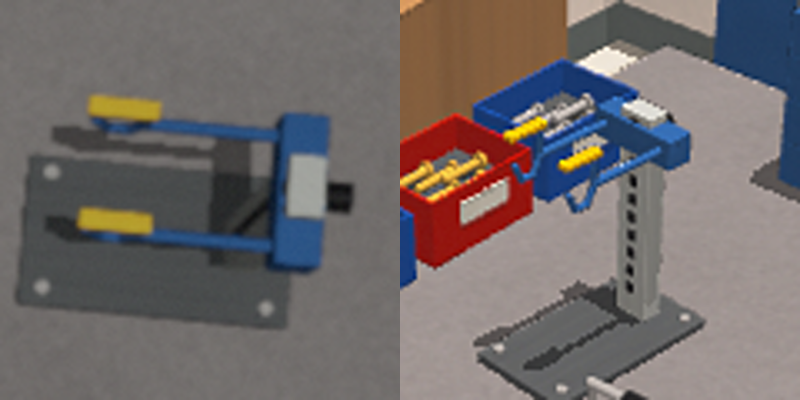

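Both crops match the description: the blue lid carries a clear black grip, and the stand has two blue hooks with yellow guards. Next I fit the guards and hook heading.

Run:
```python
from h import *
import cv2
R=[]
for k in range(3):
  for n,(ux,uy) in (("top",(350,180)),("side",(290,160))):
    f=imaging.grab_frame(n); w=cloud(f); c=f["color"].astype(int)
    m=np.zeros((420,560),bool); m[max(0,uy-60):uy+60,ux-60:ux+60]=1
    y=m&(c[...,0]>150)&(c[...,1]>110)&(c[...,2]<110)&(np.nan_to_num(w[...,2])>.2)
    # intersect pixel rays w/ plane z = median (top) 
    p=w[y]; 
    for nm,q in(("A",p[p[:,0]>.575]),("B",p[p[:,0]<.575])):
        r=cv2.minAreaRect(q[:,:2].astype(np.float32)*1000)
        print(n,nm,len(q),"c",np.round(r[0],1),"size",np.round(r[1],1),"ang",round(r[2],1),"zmed",np.median(q[:,2]).round(4),"mean",q.mean(0).round(4))
    if n=="top":
        b=m&(c[...,2]>c[...,0]+60)&(np.nan_to_num(w[...,2])>.15)
        p=w[b]; arm=p[(p[:,1]<-.195)&(p[:,1]>-.27)]
        for s in(1,-1):
            q=arm[(arm[:,0]-.57)*s>0]; a=np.polyfit(q[:,1],q[:,0],1); print(" arm",len(q),a.round(4),"ang of dx/dy",np.degrees(np.arctan(a[0])).round(2),"z",np.percentile(q[:,2],[10,50,90]).round(4))
```

```text
top A 114 c [ 616.  -169.2] size [47.  13.8] ang 86.1 zmed 0.2827 mean [ 0.6159 -0.1691  0.2828]
top B 115 c [ 536.5 -162.5] size [46.3 13.4] ang 86.5 zmed 0.2833 mean [ 0.5362 -0.1626  0.2831]
 arm 86 [0.0845 0.6301] ang of dx/dy 4.83 z [0.2442 0.2479 0.2507]
 arm 106 [0.0805 0.5492] ang of dx/dy 4.6 z [0.2448 0.2476 0.2504]
side A 45 c [ 615.  -164.5] size [46.2 17.1] ang 84.6 zmed 0.2834 mean [ 0.6152 -0.1657  0.2833]
side B 45 c [ 536.6 -161.9] size [49.6 18.7] ang 78.7 zmed 0.283 mean [ 0.5362 -0.1621  0.2827]
top A 112 c [ 615.9 -169.2] size [47.5 13.8] ang 85.6 zmed 0.2834 mean [ 0.6159 -0.169   0.2831]
top B 114 c [ 536.4 -162.6] size [47.  12.7] ang 85.4 zmed 0.2826 mean [ 0.5362 -0.1626  0.2829]
 arm 87 [0.0863 0.6305] ang of dx/dy 4.93 z [0.2444 0.2478 0.2499]
 arm 105 [0.0731 0.5475] ang of dx/dy 4.18 z [0.2449 0.2479 0.2501]
side A 45 c [ 615.5 -166.5] size [52.4 17.1] ang 89.5 zmed 0.2842 mean [ 0.6147 -0.1652  0.2837]
side B 46 c [ 536.3 -161.4] size [52.2 20.7] ang 83.5 zmed 0.2838 mean [ 0.5353 -0.161   0.2835]
top A 111 c [ 616.  -169.2] size [46.5 13.2] ang 85.6 zmed 0.283 mean [ 0.6159 -0.1688  0.283 ]
top B 114 c [ 536.5 -162.5] size [46.7 13.1] ang 86.5 zmed 0.2832 mean [ 0.5361 -0.1628  0.2832]
 arm 88 [0.0795 0.6289] ang of dx/dy 4.54 z [0.2447 0.2475 0.2503]
 arm 105 [0.0754 0.548 ] ang of dx/dy 4.31 z [0.2445 0.2473 0.2501]
side A 46 c [ 616.1 -168.7] size [51.5 20.2] ang 83.9 zmed 0.2838 mean [ 0.6148 -0.1658  0.2837]
side B 46 c [ 537.8 -160.6] size [45.9 20.9] ang 83.1 zmed 0.2832 mean [ 0.5355 -0.1612  0.2833]
```

Guard tops are at z=0.283, so S≈0.233. The throat is at about (0.5755,-0.1665), with the bar heading -4.6°. The grip is at (0.512,0.345,0.148), with the bar at 28.7°. Both points are within reach. I raise first, then swing over.

```bash
cat > to.py <<'E'
import sys
from h import *
from scipy.spatial.transform import Rotation as Ro
# usage: to.py x y z yawdeg : total tool-frame shift (mm) and the rotvec (deg) to the pose
x,y,z,yaw=map(float,sys.argv[1:5]); s=status.observe()
R=Ro.from_euler("xyz",s["tool_rot"]); T=Ro.from_euler("xyz",[180,0,yaw],degrees=True)
d=np.array([x,y,z])-s["position"]
print("pos",s["position"].round(4),"rpy",np.degrees(s["tool_rot"]).round(2),"w",round(s["grip_width"],4),"F",s["force"].round(1),"t",s["clock"])
print("shift first (current axes)",(R.inv().apply(d)*1000).round(1),"| shift after turning",(T.inv().apply(d)*1000).round(1),"| rot",np.degrees((R.inv()*T).as_rotvec()).round(2))
E
python3 -m handwheel '[{"offset":[0,0,-40],"rot":[0,0,0],"claw":1},{"offset":[0,0,-40],"rot":[0,0,0],"claw":1},{"offset":[0,0,-40],"rot":[0,0,0],"claw":1},{"offset":[0,0,-40],"rot":[0,0,0],"claw":1},{"offset":[28,-26,0],"rot":[0,0,0],"claw":1},{"offset":[28,-26,0],"rot":[0,0,0],"claw":1},{"offset":[28,-26,0],"rot":[0,0,0],"claw":1},{"offset":[28,-26,0],"rot":[0,0,0],"claw":1},{"offset":[28,-26,0],"rot":[0,0,0],"claw":1},{"offset":[28,-26,0],"rot":[0,0,0],"claw":1},{"offset":[28,-26,0],"rot":[0,0,0],"claw":1},{"offset":[28,-26,0],"rot":[0,0,0],"claw":1}]' 40
python3 to.py 0.53 0.05 0.38 28.7
```

```text
clock: 2.5
position: [0.3432, -0.325, 0.4105]
tool_rot: [3.141, -0.0, 0.317]
force: [0.7, -0.0, -0.5]
grip_width: 0.0851
pos [ 0.3432 -0.325   0.4105] rpy [ 1.7997e+02 -1.0000e-02  1.8150e+01] w 0.0851 F [ 0.7 -0.  -0.5] t 2.5
shift first (current axes) [ 294.3 -298.2   30.4] | shift after turning [ 343.9 -239.2   30.5] | rot [  0.03  -0.   -10.55]
```

```bash
python3 -m handwheel '[{"offset":[25,-25,0],"rot":[0,0,0]},{"offset":[25,-25,0],"rot":[0,0,0]},{"offset":[25,-25,0],"rot":[0,0,0]},{"offset":[25,-25,0],"rot":[0,0,0]},{"offset":[25,-25,0],"rot":[0,0,0]},{"offset":[25,-25,0],"rot":[0,0,0]},{"offset":[25,-25,0],"rot":[0,0,0]},{"offset":[25,-25,0],"rot":[0,0,0]},{"offset":[25,-25,0],"rot":[0,0,0]},{"offset":[25,-25,0],"rot":[0,0,0]},{"offset":[25,-25,0],"rot":[0,0,-5.5]},{"offset":[20,-20,0],"rot":[0,0,-5]}]' || echo retry
python3 to.py 0.512 0.345 0.26 28.7
```

```text
retry
pos [ 0.3432 -0.325   0.4105] rpy [ 1.7997e+02 -1.0000e-02  1.8150e+01] w 0.0851 F [ 0.7 -0.  -0.5] t 2.5
shift first (current axes) [ 369.  -584.2  150.3] | shift after turning [ 469.8 -506.6  150.5] | rot [  0.03  -0.   -10.55]validation failed for argument at $[0]...
```

Rows need the claw value.

```bash
python3 -m handwheel '[{"offset":[25,-25,0],"rot":[0,0,0],"claw":1},{"offset":[25,-25,0],"rot":[0,0,0],"claw":1},{"offset":[25,-25,0],"rot":[0,0,0],"claw":1},{"offset":[25,-25,0],"rot":[0,0,0],"claw":1},{"offset":[25,-25,0],"rot":[0,0,0],"claw":1},{"offset":[25,-25,0],"rot":[0,0,0],"claw":1},{"offset":[25,-25,0],"rot":[0,0,0],"claw":1},{"offset":[25,-25,0],"rot":[0,0,0],"claw":1},{"offset":[25,-25,0],"rot":[0,0,0],"claw":1},{"offset":[25,-25,0],"rot":[0,0,0],"claw":1},{"offset":[25,-25,0],"rot":[0,0,-5.5],"claw":1},{"offset":[20,-20,0],"rot":[0,0,-5],"claw":1}]' || echo retry
python3 to.py 0.512 0.345 0.26 28.7
```

```text
clock: 3.7
position: [0.5293, 0.0487, 0.4103]
tool_rot: [-3.141, -0.0, 0.504]
force: [-0.8, -0.5, 0.3]
grip_width: 0.0855
pos [0.5293 0.0487 0.4103] rpy [-1.7998e+02 -2.0000e-02  2.8900e+01] w 0.0855 F [-0.8 -0.5  0.3] t 3.7
shift first (current axes) [ 128.  -267.7  150.4] | shift after turning [ 127.1 -268.2  150.3] | rot [-0.02 -0.02  0.2 ]
```

```bash
python3 -m handwheel '[{"offset":[13,-27,10],"rot":[0,0,0],"claw":1},{"offset":[13,-27,10],"rot":[0,0,0],"claw":1},{"offset":[13,-27,10],"rot":[0,0,0],"claw":1},{"offset":[13,-27,10],"rot":[0,0,0],"claw":1},{"offset":[13,-27,10],"rot":[0,0,0],"claw":1},{"offset":[13,-27,10],"rot":[0,0,0],"claw":1},{"offset":[13,-27,20],"rot":[0,0,0],"claw":1},{"offset":[13,-27,20],"rot":[0,0,0],"claw":1},{"offset":[13,-27,20],"rot":[0,0,0],"claw":1},{"offset":[11,-25,20],"rot":[0,0,0.2],"claw":1},{"offset":[0,0,0],"rot":[0,0,0],"claw":1},{"offset":[0,0,0],"rot":[0,0,0],"claw":1}]' || echo retry
python3 to.py 0.512 0.345 0.152 28.7
python3 - <<'E'
from h import *
import cv2
for n in("side","top"):
    f=imaging.grab_frame(n);u,v=map(int,proj(f,[.512,.345,.15]));cv2.imwrite(f"pics/{n}1.png",cv2.resize(f["color"][v-70:v+70,max(0,u-70):u+70,::-1],(400,400)))
a=np.hstack([cv2.imread(f"pics/{n}1.png") for n in("side","top")]);cv2.imwrite("pics/m1.png",a)
E
```

```text
clock: 4.9
position: [0.5122, 0.3437, 0.2699]
tool_rot: [-3.142, 0.001, 0.498]
force: [1.1, -1.2, -0.4]
grip_width: 0.0856
pos [0.5122 0.3437 0.2699] rpy [-1.800e+02  6.000e-02  2.851e+01] w 0.0856 F [ 1.1 -1.2 -0.4] t 4.9
shift first (current axes) [  0.5  -1.3 117.9] | shift after turning [  0.4  -1.3 117.9] | rot [-0.    0.06 -0.19]
```

View pics/m1.png

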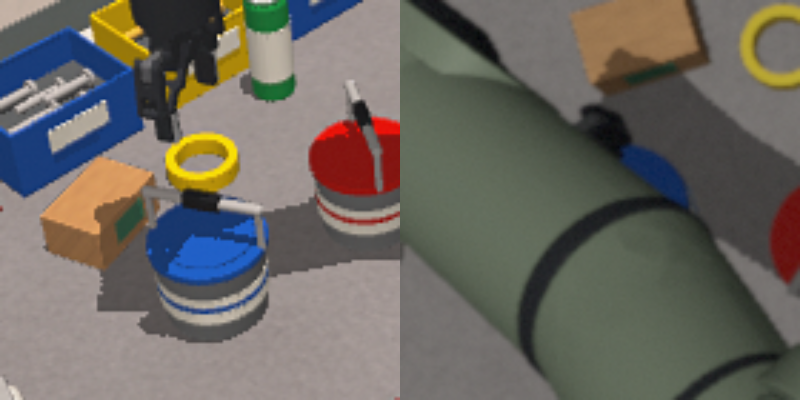

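The side crop shows the open fingers above the blue pail's grip, with the bar undisturbed. The arm hides it in the top crop. I descend.

```bash
python3 -m handwheel '[{"offset":[0.5,-1,20],"rot":[0,0,0],"claw":1},{"offset":[0,0,25],"rot":[0,0,0],"claw":1},{"offset":[0,0,25],"rot":[0,0,0],"claw":1},{"offset":[0,0,20],"rot":[0,0,0],"claw":1},{"offset":[0,0,15],"rot":[0,0,0],"claw":1},{"offset":[0,0,12],"rot":[0,0,0],"claw":1},{"offset":[0,0,0],"rot":[0,0,0],"claw":1},{"offset":[0,0,0],"rot":[0,0,0],"claw":1}]' 40
python3 to.py 0.512 0.345 0.152 28.7
python3 - <<'E'
from h import *
import cv2
f=imaging.grab_frame("side");u,v=map(int,proj(f,[.512,.345,.15]));cv2.imwrite("pics/m2.png",cv2.resize(f["color"][v-60:v+60,u-60:u+60,::-1],(500,500)))
E
```

```text
clock: 5.8
position: [0.5128, 0.3446, 0.154]
tool_rot: [-3.141, -0.001, 0.496]
force: [0.1, 1.0, -0.8]
grip_width: 0.0859
pos [0.5128 0.3446 0.154 ] rpy [-1.7999e+02 -4.0000e-02  2.8430e+01] w 0.0859 F [ 0.1  1.  -0.8] t 5.8
shift first (current axes) [-0.6 -0.7  2. ] | shift after turning [-0.6 -0.7  2. ] | rot [-0.01 -0.04 -0.27]
```

View pics/m2.png

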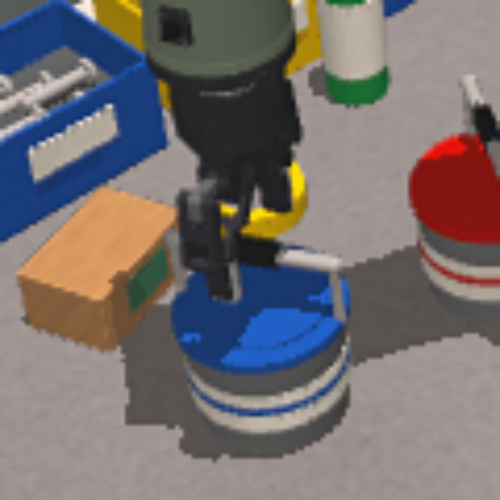

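The fingers straddle the bar around the black grip (crop 262,250). I close.

```bash
python3 -m handwheel '[{"offset":[0,0,1],"rot":[0,0,0],"claw":0.3},{"offset":[0,0,0],"rot":[0,0,0],"claw":0},{"offset":[0,0,0],"rot":[0,0,0],"claw":-0.4},{"offset":[0,0,0],"rot":[0,0,0],"claw":-1},{"offset":[0,0,0],"rot":[0,0,0],"claw":-1},{"offset":[0,0,0],"rot":[0,0,0],"claw":-1},{"offset":[0,0,0],"rot":[0,0,0],"claw":-1},{"offset":[0,0,0],"rot":[0,0,0],"claw":-1},{"offset":[0,0,0],"rot":[0,0,0],"claw":-1},{"offset":[0,0,0],"rot":[0,0,0],"claw":-1}]' 60
python3 to.py 0.512 0.345 0.37 28.7
```

```text
clock: 6.85
position: [0.5127, 0.3443, 0.1525]
tool_rot: [3.141, -0.0, 0.496]
force: [1.5, -2.9, 4.6]
grip_width: 0.0131
pos [0.5127 0.3443 0.1525] rpy [ 1.7998e+02 -2.0000e-02  2.8430e+01] w 0.0131 F [ 1.5 -2.9  4.6] t 6.85
shift first (current axes) [  -0.3   -0.9 -217.5] | shift after turning [  -0.3   -1.  -217.5] | rot [ 0.02 -0.02 -0.27]
```

```bash
python3 -m handwheel '[{"offset":[0,0,-5],"rot":[0,0,0],"claw":-1},{"offset":[0,0,-10],"rot":[0,0,0],"claw":-1},{"offset":[0,0,-20],"rot":[0,0,0],"claw":-1},{"offset":[0,0,-25],"rot":[0,0,0],"claw":-1},{"offset":[0,0,-25],"rot":[0,0,0],"claw":-1},{"offset":[0,0,-25],"rot":[0,0,0],"claw":-1},{"offset":[0,0,-25],"rot":[0,0,0],"claw":-1},{"offset":[0,0,-25],"rot":[0,0,0],"claw":-1},{"offset":[0,0,-25],"rot":[0,0,0],"claw":-1},{"offset":[0,0,-20],"rot":[0,0,0],"claw":-1},{"offset":[0,0,-10],"rot":[0,0,0],"claw":-1},{"offset":[0,0,0],"rot":[0,0,0],"claw":-1}]' 60
python3 to.py 0.5835 -0.067 0.37 -4.6
python3 - <<'E'
from h import *
import cv2
f=imaging.grab_frame("side");w=cloud(f);u,v=map(int,proj(f,[.512,.345,.32]));cv2.imwrite("pics/m3.png",cv2.resize(f["color"][max(0,v-80):v+80,max(0,u-80):u+80,::-1],(560,560)))
E
```

```text
clock: 8.05
position: [0.5124, 0.3449, 0.3685]
tool_rot: [-3.141, -0.002, 0.497]
force: [-0.4, -0.7, -5.3]
grip_width: 0.0126
pos [0.5124 0.3449 0.3685] rpy [-1.7998e+02 -9.0000e-02  2.8470e+01] w 0.0126 F [-0.4 -0.7 -5.3] t 8.05
shift first (current axes) [-133.9  396.    -1.9] | shift after turning [103.9 404.9  -1.5] | rot [-0.05 -0.08 33.07]
```

View pics/m3.png

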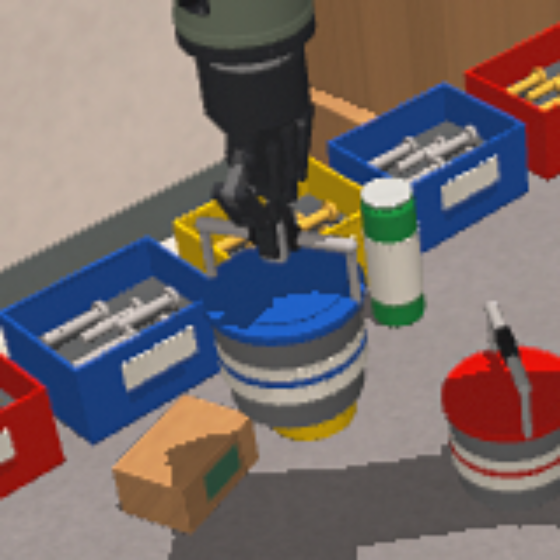

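The pail is lifted upright and held in the jaws. I carry it over the red pail at height.

```bash
python3 -m handwheel '[{"offset":[-5,15,0],"rot":[0,0,0],"claw":-1},{"offset":[-10,30,0],"rot":[0,0,0],"claw":-1},{"offset":[-13,38,0],"rot":[0,0,0],"claw":-1},{"offset":[-13,38,0],"rot":[0,0,0],"claw":-1},{"offset":[-13,38,0],"rot":[0,0,0],"claw":-1},{"offset":[-13,38,0],"rot":[0,0,0],"claw":-1},{"offset":[-13,38,0],"rot":[0,0,0],"claw":-1},{"offset":[-13,38,0],"rot":[0,0,0],"claw":-1},{"offset":[-13,38,0],"rot":[0,0,0],"claw":-1},{"offset":[-13,38,0],"rot":[0,0,0],"claw":-1},{"offset":[-10,30,0],"rot":[0,0,0],"claw":-1},{"offset":[-5,15,0],"rot":[0,0,0],"claw":-1}]' 60
python3 -m handwheel '[{"offset":[0,0,0],"rot":[0,0,3],"claw":-1},{"offset":[0,0,0],"rot":[0,0,6],"claw":-1},{"offset":[0,0,0],"rot":[0,0,6],"claw":-1},{"offset":[0,0,0],"rot":[0,0,6],"claw":-1},{"offset":[0,0,0],"rot":[0,0,6],"claw":-1},{"offset":[0,0,0],"rot":[0,0,4],"claw":-1},{"offset":[0,0,0],"rot":[0,0,2],"claw":-1},{"offset":[0,0,0],"rot":[0,0,0],"claw":-1},{"offset":[0,0,0],"rot":[0,0,0],"claw":-1}]' 60
python3 to.py 0.5835 -0.067 0.265 -4.6
python3 - <<'E'
from h import *
import cv2
f=imaging.grab_frame("side");w=cloud(f);u,v=map(int,proj(f,[.58,-.07,.3]));cv2.imwrite("pics/m4.png",cv2.resize(f["color"][max(0,v-90):v+90,max(0,u-90):u+90,::-1],(560,560)))
E
```

```text
clock: 9.3
position: [0.5819, -0.0697, 0.3659]
tool_rot: [-3.141, 0.002, 0.493]
force: [-0.0, -1.0, -5.0]
grip_width: 0.0127
clock: 10.2
position: [0.5821, -0.0657, 0.3667]
tool_rot: [-3.141, 0.001, -0.078]
force: [0.2, 0.4, -5.9]
grip_width: 0.0129
pos [ 0.5821 -0.0657  0.3667] rpy [-1.7999e+02  5.0000e-02 -4.4700e+00] w 0.0129 F [ 0.2  0.4 -5.9] t 10.2
shift first (current axes) [  1.6   1.2 101.7] | shift after turning [  1.5   1.2 101.7] | rot [-0.01  0.05  0.13]
```

View pics/m4.png

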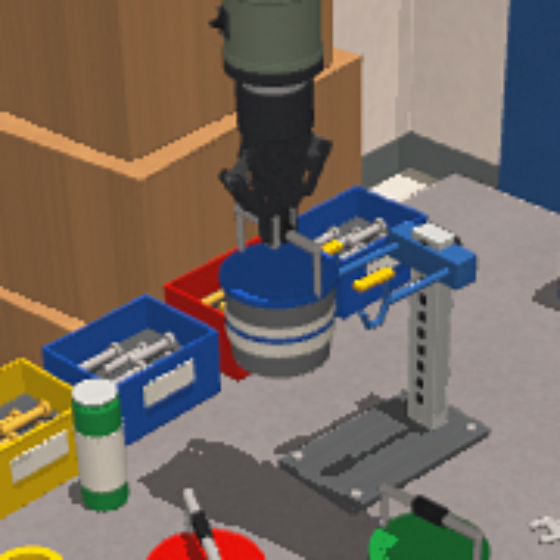

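The pail hangs upright in front of the hook's open side (guards at crop 335,245 and 375,280). I check how it sits in the hand.

```bash
cat > inhand.py <<'E'
from h import *
s=status.observe(); p=s["position"]
for n in("side","top"):
    f=imaging.grab_frame(n); w=cloud(f).reshape(-1,3); c=f["color"].reshape(-1,3).astype(int)
    d=np.hypot(*(w[:,:2]-p[:2]).T); dz=w[:,2]-p[2]
    lid=(c[:,2]>c[:,0]+60)&(d<.08)&(dz>-.075)&(dz<-.035)
    L=w[lid]
    if len(L)>40:
        A=np.c_[L[:,:2]-p[:2],np.ones(len(L))]; top=L[L[:,2]>np.median(L[:,2])-.005]; A=np.c_[top[:,:2]-p[:2],np.ones(len(top))]
        k=np.linalg.lstsq(A,top[:,2]-p[2],rcond=None)[0]
        print(n,"lid",len(L),"mid-tcp",((L.min(0)+L.max(0))/2-p)[:2].round(4),"size",np.ptp(L,axis=0).round(3),"lid z - tcp (exp -.0525)",np.median(top[:,2]-p[2]).round(4),"tilt",k.round(3))
    ye=s["tool_rot"][2]; a=np.array([np.cos(ye),np.sin(ye)]); q=w[:,:2]-p[:2]; al=q@a; ac=q@[-a[1],a[0]]
    b=(abs(al)>.026)&(abs(al)<.054)&(abs(ac)<.02)&(abs(dz)<.02)&(c.min(1)>60)&(np.ptp(c,axis=1)<40)
    for sg in(1,-1):
        m=b&(al*sg>0)
        if m.sum()>5: print(n," bar side",sg,m.sum(),"ac",np.median(ac[m]).round(4),"ztop-tcp",np.percentile(dz[m],[50,90]).round(4))
E
python3 inhand.py
```

```text
side lid 574 mid-tcp [-0.0027  0.0015] size [0.119 0.125 0.018] lid z - tcp (exp -.0525) -0.0497 tilt [ 0.004 -0.005 -0.05 ]
side  bar side 1 12 ac 0.0063 ztop-tcp [-0.0014  0.0031]
side  bar side -1 25 ac 0.004 ztop-tcp [0.0019 0.004 ]
```

Upright (tilt under 0.3°), with the bar about 3.5 mm below the TCP. I lower to the entry level.

```bash
python3 -m handwheel '[{"offset":[0.5,0.2,5],"rot":[0,0,0.1],"claw":-1},{"offset":[1,1,10],"rot":[0,0,0],"claw":-1},{"offset":[0,0,15],"rot":[0,0,0],"claw":-1},{"offset":[0,0,15],"rot":[0,0,0],"claw":-1},{"offset":[0,0,15],"rot":[0,0,0],"claw":-1},{"offset":[0,0,15],"rot":[0,0,0],"claw":-1},{"offset":[0,0,14],"rot":[0,0,0],"claw":-1},{"offset":[0,0,8],"rot":[0,0,0],"claw":-1},{"offset":[0,0,4],"rot":[0,0,0],"claw":-1},{"offset":[0,0,0],"rot":[0,0,0],"claw":-1},{"offset":[0,0,0],"rot":[0,0,0],"claw":-1}]' 60
python3 to.py 0.5755 -0.1665 0.2645 -4.6; python3 inhand.py
```

```text
clock: 11.45
position: [0.584, -0.0671, 0.2668]
tool_rot: [-3.142, -0.001, -0.081]
force: [-0.5, 0.4, -5.9]
grip_width: 0.013
pos [ 0.584  -0.0671  0.2668] rpy [-1.80e+02 -4.00e-02 -4.65e+00] w 0.013 F [-0.5  0.4 -5.9] t 11.45
shift first (current axes) [-0.4 99.8  2.3] | shift after turning [-0.5 99.8  2.3] | rot [-0.   -0.04 -0.05]
side lid 547 mid-tcp [-0.0028  0.0027] size [0.123 0.121 0.019] lid z - tcp (exp -.0525) -0.0495 tilt [ 0.003 -0.006 -0.049]
side  bar side 1 7 ac 0.0062 ztop-tcp [-0.0012 -0.0001]
side  bar side -1 24 ac 0.0028 ztop-tcp [0.0002 0.0052]
top lid 68 mid-tcp [-0.0139  0.0526] size [0.05  0.016 0.011] lid z - tcp (exp -.0525) -0.0517 tilt [-0.022  0.107 -0.057]
```

Run:
```python
from h import *
import cv2
f=imaging.grab_frame("side");w=cloud(f);u,v=map(int,proj(f,[.58,-.1,.25]));cv2.imwrite("pics/m5.png",cv2.resize(f["color"][max(0,v-60):v+60,max(0,u-60):u+60,::-1],(600,600)))
```

```text
(no output)
```

View pics/m5.png

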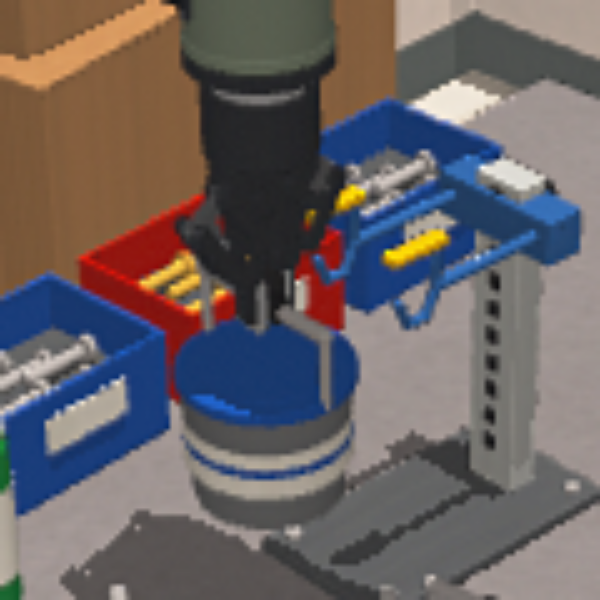

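The bar is level and lined up. I enter along tool +y, watching the force.

```bash
python3 -m handwheel '[{"offset":[0,4,2],"rot":[0,0,0],"claw":-1},{"offset":[0,8,0],"rot":[0,0,0],"claw":-1},{"offset":[0,10,0],"rot":[0,0,0],"claw":-1},{"offset":[0,10,0],"rot":[0,0,0],"claw":-1},{"offset":[0,10,0],"rot":[0,0,0],"claw":-1},{"offset":[0,10,0],"rot":[0,0,0],"claw":-1},{"offset":[0,8,0],"rot":[0,0,0],"claw":-1},{"offset":[0,4,0],"rot":[0,0,0],"claw":-1},{"offset":[0,0,0],"rot":[0,0,0],"claw":-1}]' 60
python3 to.py 0.5755 -0.1665 0.2645 -4.6
python3 - <<'E'
from h import *
import cv2
f=imaging.grab_frame("side");w=cloud(f);u,v=map(int,proj(f,[.58,-.15,.25]));cv2.imwrite("pics/m6.png",cv2.resize(f["color"][max(0,v-50):v+50,max(0,u-50):u+50,::-1],(600,600)))
E
```

```text
clock: 12.5
position: [0.5785, -0.1315, 0.2643]
tool_rot: [3.142, 0.0, -0.082]
force: [0.2, -0.1, -5.6]
grip_width: 0.0125
pos [ 0.5785 -0.1315  0.2643] rpy [180.    0.   -4.7] w 0.0125 F [ 0.2 -0.1 -5.6] t 12.5
shift first (current axes) [-0.1 35.1 -0.2] | shift after turning [-0.2 35.1 -0.2] | rot [ 0.   0.  -0.1]
```

View pics/m6.png

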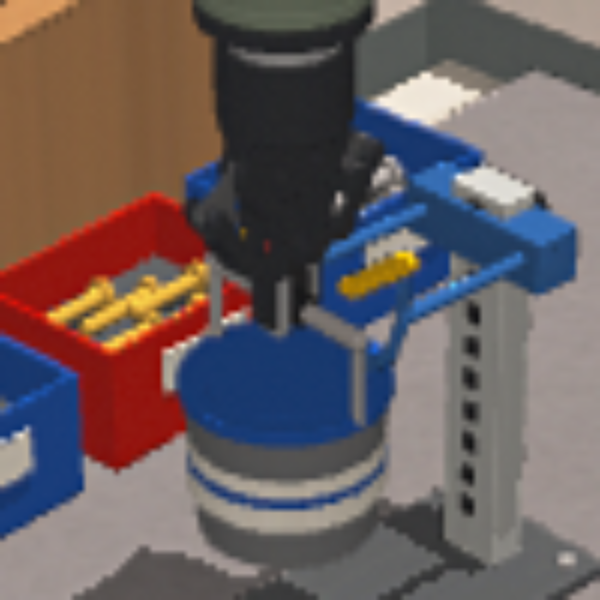

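The near bar end (crop 335,325) sits below the guard (380,275) and ahead of the lip. There is no contact force, so I continue.

```bash
python3 -m handwheel '[{"offset":[0,3,0],"rot":[0,0,0],"claw":-1},{"offset":[0,5,0],"rot":[0,0,0],"claw":-1},{"offset":[0,6,0],"rot":[0,0,0],"claw":-1},{"offset":[0,6,0],"rot":[0,0,0],"claw":-1},{"offset":[0,6,0],"rot":[0,0,0],"claw":-1},{"offset":[0,5,0],"rot":[0,0,0],"claw":-1},{"offset":[0,3,0],"rot":[0,0,0],"claw":-1},{"offset":[0,1,0],"rot":[0,0,0],"claw":-1},{"offset":[0,0,0],"rot":[0,0,0],"claw":-1},{"offset":[0,0,0],"rot":[0,0,0],"claw":-1}]' 60
python3 to.py 0.5755 -0.1665 0.236 -4.6
python3 - <<'E'
from h import *
import cv2
f=imaging.grab_frame("side");w=cloud(f);u,v=map(int,proj(f,[.58,-.16,.25]));cv2.imwrite("pics/m7.png",cv2.resize(f["color"][max(0,v-40):v+40,max(0,u-40):u+40,::-1],(600,600),interpolation=cv2.INTER_CUBIC))
E
```

```text
clock: 13.55
position: [0.5758, -0.1654, 0.2643]
tool_rot: [-3.141, 0.0, -0.081]
force: [0.3, -0.3, -5.0]
grip_width: 0.0129
pos [ 0.5758 -0.1654  0.2643] rpy [-179.99    0.     -4.63] w 0.0129 F [ 0.3 -0.3 -5. ] t 13.55
shift first (current axes) [-0.2  1.1 28.3] | shift after turning [-0.2  1.1 28.3] | rot [-0.01  0.   -0.03]
```

View pics/m7.png

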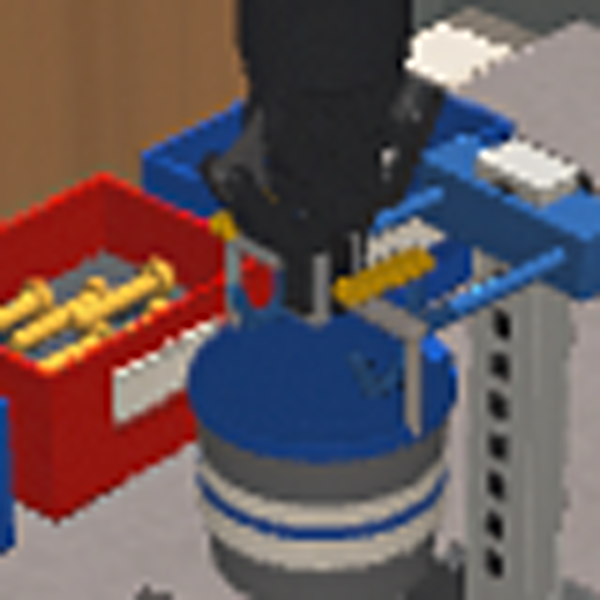

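The bar is under both guards and above the throats. I lower, slowing near the floor.

```bash
python3 -m handwheel '[{"offset":[0,0.5,2],"rot":[0,0,0],"claw":-1},{"offset":[0,0.5,3],"rot":[0,0,0],"claw":-1},{"offset":[0,0,4],"rot":[0,0,0],"claw":-1},{"offset":[0,0,4],"rot":[0,0,0],"claw":-1},{"offset":[0,0,4],"rot":[0,0,0],"claw":-1},{"offset":[0,0,3],"rot":[0,0,0],"claw":-1},{"offset":[0,0,1],"rot":[0,0,0],"claw":-1},{"offset":[0,0,0],"rot":[0,0,0],"claw":-1}]' 60
python3 -m handwheel '[{"offset":[0,0,1],"rot":[0,0,0],"claw":-1},{"offset":[0,0,1],"rot":[0,0,0],"claw":-1},{"offset":[0,0,0],"rot":[0,0,0],"claw":-1}]' 60
```

```text
clock: 14.4
position: [0.5756, -0.1667, 0.2432]
tool_rot: [-3.142, 0.0, -0.081]
force: [-0.3, 0.1, -4.9]
grip_width: 0.013
clock: 14.7
position: [0.5756, -0.1667, 0.2412]
tool_rot: [-3.142, 0.0, -0.081]
force: [0.3, -0.1, -4.7]
grip_width: 0.0129
```

```bash
for i in 1; do :; done; python3 -m handwheel '[{"offset":[0,0,1],"rot":[0,0,0],"claw":-1},{"offset":[0,0,1],"rot":[0,0,0],"claw":-1},{"offset":[0,0,0],"rot":[0,0,0],"claw":-1}]' 60 | grep -E "pos|force"
python3 -m handwheel '[{"offset":[0,0,1],"rot":[0,0,0],"claw":-1},{"offset":[0,0,0],"rot":[0,0,0],"claw":-1}]' 60| grep -E "pos|force"
python3 -m handwheel '[{"offset":[0,0,1],"rot":[0,0,0],"claw":-1},{"offset":[0,0,0],"rot":[0,0,0],"claw":-1}]' 60| grep -E "pos|force"
```

```text
position: [0.5756, -0.1667, 0.2391]
force: [-0.7, -0.4, -4.9]
position: [0.5756, -0.1667, 0.2382]
force: [0.0, -0.2, -4.7]
position: [0.5756, -0.1667, 0.2372]
force: [-0.8, -0.1, -5.1]
```

```bash
python3 -m handwheel '[{"offset":[0,0,0.7],"rot":[0,0,0],"claw":-1},{"offset":[0,0,0],"rot":[0,0,0],"claw":-1}]' 60| grep -E "pos|force"
python3 -m handwheel '[{"offset":[0,0,0.7],"rot":[0,0,0],"claw":-1},{"offset":[0,0,0],"rot":[0,0,0],"claw":-1}]' 60| grep -E "pos|force"
python3 -c "
from h import *
import cv2
f=imaging.grab_frame('side');u,v=map(int,proj(f,[.58,-.16,.23]));cv2.imwrite('pics/m8.png',cv2.resize(f['color'][v-40:v+40,u-40:u+40,::-1],(600,600),interpolation=cv2.INTER_CUBIC))"; python3 inhand.py
```

```text
position: [0.5757, -0.1668, 0.2368]
force: [-1.1, 0.7, -1.6]
position: [0.5758, -0.1667, 0.2365]
force: [-4.3, 1.2, 6.4]
side lid 493 mid-tcp [-0.0022  0.0044] size [0.124 0.122 0.024] lid z - tcp (exp -.0525) -0.0498 tilt [ 0.009 -0.006 -0.049]
side  bar side 1 10 ac 0.0061 ztop-tcp [-0.0027  0.0013]
side  bar side -1 21 ac 0.0035 ztop-tcp [0.0019 0.0057]
top lid 295 mid-tcp [-0.0054  0.0372] size [0.103 0.043 0.016] lid z - tcp (exp -.0525) -0.0513 tilt [ 0.013 -0.03  -0.05 ]
```

View pics/m8.png

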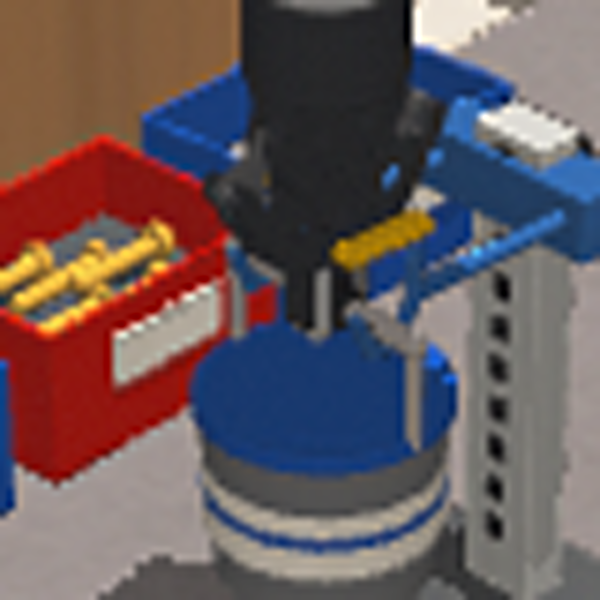

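Contact came at TCP z 0.2368, so the bar is at ≈0.233, matching S from the guards. The bar sits behind the lip on the throat floor. I ease off slightly and open gently.

```bash
python3 -m handwheel '[{"offset":[0,0,-0.4],"rot":[0,0,0],"claw":-1},{"offset":[0,0,0],"rot":[0,0,0],"claw":-1},{"offset":[0,0,0],"rot":[0,0,0],"claw":-1}]' 20
python3 -m handwheel '[{"offset":[0,0,0],"rot":[0,0,0],"claw":-0.6},{"offset":[0,0,0],"rot":[0,0,0],"claw":-0.55},{"offset":[0,0,0],"rot":[0,0,0],"claw":-0.5},{"offset":[0,0,0],"rot":[0,0,0],"claw":-0.4},{"offset":[0,0,0],"rot":[0,0,0],"claw":-0.3},{"offset":[0,0,0],"rot":[0,0,0],"claw":-0.2},{"offset":[0,0,0],"rot":[0,0,0],"claw":-0.1},{"offset":[0,0,0],"rot":[0,0,0],"claw":0},{"offset":[0,0,0],"rot":[0,0,0],"claw":0},{"offset":[0,0,0],"rot":[0,0,0],"claw":0}]'
python3 -c "
from h import *
import cv2
f=imaging.grab_frame('side');u,v=map(int,proj(f,[.58,-.16,.23]));cv2.imwrite('pics/m9.png',cv2.resize(f['color'][v-40:v+40,u-40:u+40,::-1],(600,600),interpolation=cv2.INTER_CUBIC))"; python3 inhand.py
```

```text
clock: 16.25
position: [0.5757, -0.1667, 0.2365]
tool_rot: [3.141, -0.0, -0.081]
force: [-2.6, 0.7, 6.1]
grip_width: 0.0126
clock: 17.25
position: [0.5757, -0.1667, 0.2363]
tool_rot: [-3.142, 0.0, -0.081]
force: [0.1, -0.2, 0.1]
grip_width: 0.0428
side lid 487 mid-tcp [-0.0004  0.0028] size [0.126 0.123 0.02 ] lid z - tcp (exp -.0525) -0.049 tilt [ 0.007 -0.006 -0.049]
side  bar side -1 26 ac 0.0039 ztop-tcp [0.002  0.0076]
top lid 284 mid-tcp [-0.0049  0.037 ] size [0.103 0.043 0.013] lid z - tcp (exp -.0525) -0.0509 tilt [ 0.023 -0.038 -0.049]
```

View pics/m9.png

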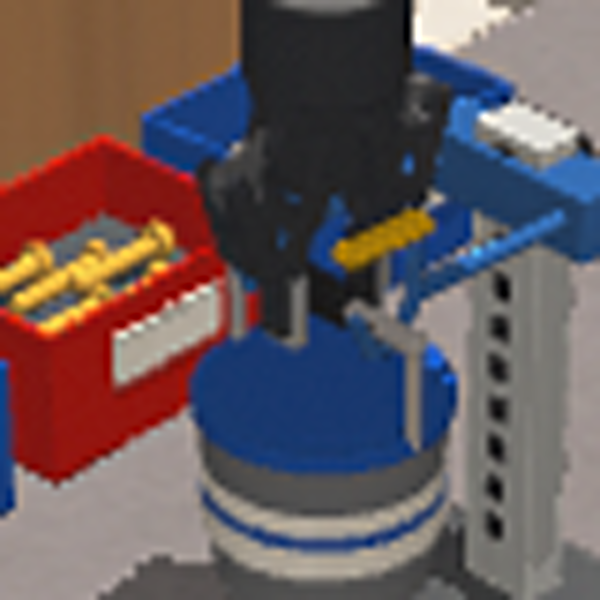

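The jaws are open, the tool force is zero and the pail hasn't moved. I retreat straight up.

```bash
python3 -m handwheel '[{"offset":[0,0,-4],"rot":[0,0,0],"claw":0},{"offset":[0,0,-8],"rot":[0,0,0],"claw":0},{"offset":[0,0,-10],"rot":[0,0,0],"claw":0},{"offset":[0,0,-15],"rot":[0,0,0],"claw":0},{"offset":[0,0,-20],"rot":[0,0,0],"claw":0},{"offset":[0,0,-25],"rot":[0,0,0],"claw":0},{"offset":[0,0,-30],"rot":[0,0,0],"claw":0},{"offset":[0,0,-30],"rot":[0,0,0],"claw":0},{"offset":[0,0,-20],"rot":[0,0,0],"claw":0},{"offset":[0,0,-10],"rot":[0,0,0],"claw":0},{"offset":[0,0,0],"rot":[0,0,0],"claw":0},{"offset":[0,0,0],"rot":[0,0,0],"claw":0}]'
python3 - <<'E'
from h import *
import cv2
for k in range(2):
  f=imaging.grab_frame('side');w=cloud(f).reshape(-1,3);c=f["color"].reshape(-1,3).astype(int)
  g=np.array([.5757,-.1667]);d=np.hypot(*(w[:,:2]-g).T)
  L=w[(c[:,2]>c[:,0]+60)&(d<.075)&(w[:,2]>.165)&(w[:,2]<.2)]
  t=L[L[:,2]>np.median(L[:,2])-.006]
  print("lid mid",((L.min(0)+L.max(0))/2).round(4),"z",np.median(t[:,2]).round(4),"tilt",np.linalg.lstsq(np.c_[t[:,:2]-g,np.ones(len(t))],t[:,2],rcond=None)[0].round(3))
  b=w[(d<.075)&(w[:,2]>.218)&(w[:,2]<.25)&(np.ptp(c,axis=1)<40)]
  m=np.median(b,0); vt=np.linalg.svd(b[:,:2]-b[:,:2].mean(0))[2][0]; print("bar",len(b),m.round(4),np.percentile(b[:,2],95).round(4),np.degrees(np.arctan2(vt[1],vt[0])).round(1))
u,v=map(int,proj(f,[.58,-.16,.2]));a=cv2.resize(f['color'][v-50:v+50,u-50:u+50,::-1],(400,400),interpolation=cv2.INTER_CUBIC)
cv2.imwrite('pics/m10.png',a);cv2.imwrite('pics/side_end.png',f['color'][:,:,::-1])
E
```

```text
clock: 18.6
position: [0.5754, -0.1667, 0.4075]
tool_rot: [-3.141, 0.001, -0.081]
force: [0.0, -0.8, 0.3]
grip_width: 0.0428
lid mid [ 0.5743 -0.1615  0.1849] z 0.1872 tilt [-0.002 -0.012  0.187]
bar 130 [ 0.5693 -0.1617  0.2381] 0.2449 176.0
lid mid [ 0.575  -0.1616  0.184 ] z 0.1872 tilt [-0.002 -0.008  0.187]
bar 130 [ 0.5689 -0.1616  0.238 ] 0.2456 176.0
```

View pics/m10.png

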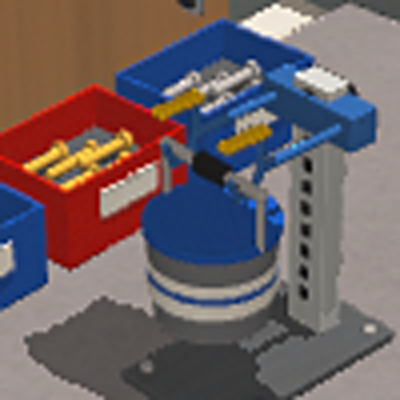

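View pics/side_end.png

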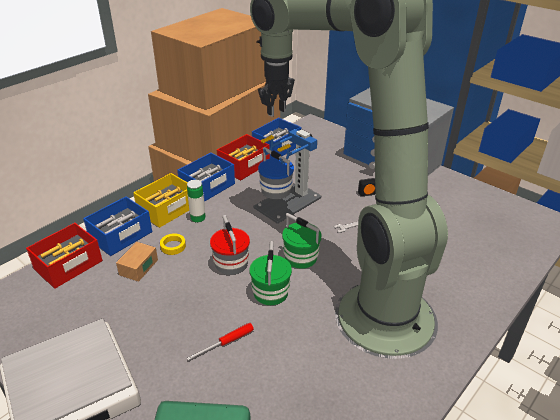

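The pail hangs upright in both throats, and the other things stand where they were. I let it settle, check again and hand in.

```bash
python3 -m handwheel '[{"offset":[0,0,0],"rot":[0,0,0],"claw":0},{"offset":[0,0,0],"rot":[0,0,0],"claw":0},{"offset":[0,0,0],"rot":[0,0,0],"claw":0},{"offset":[0,0,0],"rot":[0,0,0],"claw":0},{"offset":[0,0,0],"rot":[0,0,0],"claw":0},{"offset":[0,0,0],"rot":[0,0,0],"claw":0},{"offset":[0,0,0],"rot":[0,0,0],"claw":0},{"offset":[0,0,0],"rot":[0,0,0],"claw":0}]'
python3 - <<'E'
from h import *
import cv2
from workcell import bot
a=cv2.imread('pics/side_end.png').astype(int);f=imaging.grab_frame('side');b=f['color'][:,:,::-1].astype(int)
u,v=map(int,proj(f,[.58,-.16,.2]));print("mean abs diff at pail",abs(a-b)[v-50:v+50,u-50:u+50].mean(),"elsewhere",abs(a-b)[250:,:330].mean())
s0=cv2.imread('pics/side0.png').astype(int);print("bystander region vs start",(abs(s0-b)[170:370,110:330].max(2)>60).sum())
bot.job_done()
E
```

```text
clock: 19.5
position: [0.5757, -0.1668, 0.4083]
tool_rot: [3.142, -0.0, -0.081]
force: [0.2, -0.7, -0.1]
grip_width: 0.0427
mean abs diff at pail 0.6415 elsewhere 0.47286393345216876
bystander region vs start 3681
the job is handed in; nothing more can be done
```

The blue-lid pail is hanging on the blue twin hook, and the job was handed in at about 19.5 s. I gripped it by its black grip and carried it over the red pail. I then brought the bar in level under the guards and over the lips, lowered it until it touched, let go and backed straight up.

- **Hook height:** the guard tops put S at about 0.233 m. Contact while lowering also came at about 0.233 m, with at most about 6 N upward on the tool.
- **Resting pose:** the lid top is at 0.187 m, against 0.185 m expected. Its tilt is about 0.7° or less. The bar heading is -4°, close to the hook's -4.6°. The tool force was about zero after release.
- **Stillness:** two pictures about 1 s apart show no change at the pail beyond image noise.
- **Red pail and other things:** in the last side picture they stand where they were. My automatic comparison with the first picture does not confirm this. It flagged 3681 changed pixels, in an area that includes the blue pail's old and new places and the moved shadows, so I relied on looking at the picture.
- **Camera offset:** the side camera puts the hung lid's centre about 5 mm further out than the tool position. It showed an offset of 2–4 mm the same way while I held the pail, so I put this down to camera bias.

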